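# Book in a job pot, then hold the ultrasonic cleaner's lid open

### The job

Book this job in for cleaning: turn the white job pot on its pad until its orange bar-code label squarely faces the scanner's window, and leave it standing there. Then raise the ultrasonic cleaner's lid, which falls shut by itself, to 50 degrees from shut and keep hold of it there, so that I can lower the basket of scissors in while the drips run back into the tank: your program finishes while you are still holding the lid still at that angle. Leave everything else on the bench where it is.

Things in the scene. Friction and masses are not known exactly. Their poses are not given: they have to be found in the camera images.
- job_pot_center (a point): centre (half-way up, 50 mm above its foot) of the loose white job pot: a plain upright cylinder 56 mm in diameter and 100 mm high, about 0.25 kg, flush cap. An orange bar-code label covers about 90 degrees of its side, and an orange tick on the cap points to the label. This point's x axis points out through the middle of the label, z is up
- job_pot_label (a point): middle of the label on the job pot's side, 28 mm from the pot's axis, 50 mm above its foot
- pad (a point): centre of the top of the round black rubber pad (80 mm across, 14 mm above the bench) on which the job pot stands; it lies on the scanner station, a fixed aluminium base plate 200 x 110 x 12 mm. Its x axis is level and points from the pad straight to the scanner, z is up
- scanner_window (a point): middle of the scanner's red window, 90 mm from the pad's centre along the pad's x axis and 82 mm above the bench. The black scanner head is 78 mm wide, reaches from 39 to 117 mm above the bench and stands on the same base plate, behind the window as seen from the pad; it looks back at the pad
- cleaner: the fixed stainless ultrasonic cleaner, an open steel tank with a control panel on its front: 210 mm deep (its x), 270 mm wide (its y), 155 mm high without the lid; origin at the centre of its underside on the bench. Its x axis points from the control-panel front to the hinge side at the back; z is up
- lid (a joint): angle of the cleaner's lid in rad: 0 shut, growing as its front edge rises, stop at 1.40. 50 degrees is 0.873. It has no stay and falls shut from anywhere. The lid weighs about 0.6 kg: 3 to 5 N at the handle lifts it
- lid_hinge (a point): middle of the lid's hinge line, 105 mm behind the cleaner's centre (its +x) and 155 mm above the bench, running along the cleaner's y. The lid is a plate 215 mm deep, 280 mm wide and 12 mm thick with a smoked see-through window, lying above this line when shut
- lid_handle (a point): middle of the lid's handle: a straight round black bar 13 mm in diameter and 132 mm long, parallel to the hinge, on two thin posts 120 mm apart. Its centre line lies 180 mm from the hinge line towards the front and 48 mm above it when shut (36 mm above the lid's top face, 203 mm above the bench), and it moves with the lid; this point's axes are the cleaner's axes, turned with the lid
- basket: bystander: loose wire basket with two pairs of scissors, 140 x 200 x 65 mm; origin under its centre. To be left alone
- grey_pot: bystander: loose grey pot with a green label, 56 mm in diameter, 100 mm high; origin under its centre. To be left alone
- spare_wheel: bystander: grinding wheel lying flat, 150 mm across, 20 mm thick; origin under its centre. To be left alone
- scissors: bystander: a pair of steel scissors lying flat, about 165 mm long; origin under the rivet. To be left alone
- screwdriver: bystander: screwdriver with a red handle lying flat, 190 mm long. To be left alone
- whetstone: bystander: two-coloured sharpening stone, 150 x 50 x 25 mm; origin under its centre. To be left alone
- paste_jar: bystander: low jar of polishing paste with a blue cap, 56 mm in diameter, 45 mm high; origin under its centre. To be left alone
Not all that is in view belongs to the job. Leave any brown or yellow look-alike of the part that bears job_pot_center alone.

How it is judged:
On the way, in this order (a step that is already met when the one before it is completed fails the run):
1. the job pot stands upright on its pad, let go, with its label squarely facing the scanner (angle between the x axis of job_pot_center and the x axis of pad, either way round below 0.3 rad and x of job_pot_label in the frame of pad above 0 m and horizontal distance between job_pot_center and pad below 0.02 m and z of job_pot_center in the frame of pad between 0.044 and 0.056 m and angle between job_pot_center's own z axis and vertical below 0.08 rad and contact force between job_pot and the fingers below 0.1 N and contact force between job_pot and the arm below 0.1 N), for 0.3 s.
2. the robot holds the lid still at 50 degrees (value of joint lid between 0.768 and 0.977 rad and velocity of joint lid between -0.06 and 0.06 rad/s and (contact force between lid and the fingers above 0.5 N or contact force between lid and the arm above 0.5 N) and contact force between lid and basket below 0.1 N and contact force between lid and grey_pot below 0.1 N and contact force between lid and spare_wheel below 0.1 N and contact force between lid and scissors below 0.1 N and contact force between lid and screwdriver below 0.1 N and contact force between lid and whetstone below 0.1 N and contact force between lid and paste_jar below 0.1 N and contact force between lid and job_pot below 0.1 N), for 0.3 s.
At the end, for the whole second after the job is handed in: The robot still bears the lid (over 0.5 N, no loose thing against it) at 50 degrees +-6, moving under 0.06 rad/s; the job pot, let go, stands upright within 20 mm of the pad's centre, its label facing the scanner within 0.3 rad; the bystanders have not moved over 20 mm (all of step 1 and all of step 2); the arm keeps its last pose, push and grip.
It fails at once if one of the seven bystanders is shifted by more than 20 mm (distance of any of basket, grey_pot, spare_wheel, scissors, screwdriver, whetstone, paste_jar from where it was at the start of the episode above 0.02 m).
It fails at once if the job pot is tipped by more than 0.5 rad (angle between job_pot_center's own z axis and vertical above 0.5 rad).
It also fails if it takes over 72 s, if anything falls off the work surface, if the arm or the gripper's body presses on something with over 40 N, if the wrist force passes 120 N, or if a joint passes its speed limit or range.

### The arm

A 6-joint arm with a two-finger parallel gripper is mounted at the origin on the work surface. World frame = base frame: x ahead of the robot, y to its left, z up, the work surface at z = 0. Lengths are in m, angles in rad, forces in N, time in s.
With the tool pointing down it reaches from about 0.3 to 0.75 m from the base axis. Payload 8.5 kg.
Tool frame: the origin (TCP) lies at the very end of the fingers, on their centre line; the grasp point (between the pads) lies 19 mm behind it; z points along the fingers, x is the direction in which the jaws open and shut, and the axes are right-handed (so a half turn about z gives the same grasp; the last joint's range is limited). The gripper opens to 88 mm and grips with 3 to 60 N. Pads are 18 mm wide; open, the fingers measure 123 mm over their backs; the gripper's body (75 mm by 187 mm) begins 45 mm behind the grasp point.
Start: joints at [-1.473, 0.381, 1.297, -0, 1.464, -0.215], TCP at [0.169, -0.523, 0.199] pointing down, gripper open.
Joint ranges: [-3.11, 3.11], [-0.89, 2.33], [0.22, 2.48], [-1.42, 4.56], [0.17, 2.85], [-2.88, 2.88]. Speed limits (rad/s): [2.39, 2.39, 3.14, 3.14, 3.14, 3.14].

### API

Orientations are given as a unit quaternion [w, x, y, z].
In Python, from bench import env, viewer gives the robot as it stands. The module is installed in compiled form; this text tells all that it offers.
- The arm moves only by the tool jog_arm, never from a script. Its arguments are lists of equal length, an entry for each row: "linear": the shift along the tool's x, y, z in m, a list of three; "yaw": the turn about the tool's z in degrees. A call has 1 to 10 rows; each row is the pose to reach, as a shift and turn from the pose commanded when the call began, along the tool's axes at that moment; what a row does not reach only later rows make up. A row lasts 1/8 s, in which the tool goes at most 62.5 mm and 10.7 degrees, less where a joint would pass 70% of its speed; a pose out of reach is approached as far as the arm can. A call with a gripper value outside its range is refused whole. "jaw" is the gripper command: -1 is fully open, 1 is shut, values between are in proportion, set as the call begins (left out, the last holds). The fingers move at their own pace and stop on an object; "squeeze" is the grip in N (left out, the last holds). Time passes only in rows, so rows that repeat a pose let the fingers close. It gives the time, the measured TCP pose, the force and the opening at its end, in the units of the state.
- env.read_state(): the state, without advancing time (a new reading comes with each control period).
- viewer.snapshot(name): name is "scene" or "top"; returns the picture (480x640x3 uint8, blue, green, red); there is no depth.
- viewer.get_calibration(name): a dict with "K" (3x3 intrinsics, pixels), "dist_coeffs" ([k1, k2, p1, p2, k3] as OpenCV has them; the pictures are not rectified), "R" (3x3) and "t" (3): a world point X has camera coordinates R X + t. Camera axes: x right, y down, z forward; pixel columns grow to the right and rows downward; lengths in m; the calibration is good to about 2 mm. A picture is of the moment at which its call begins. get_calibration takes no time and is no camera call.
- env.finish_job(): hands the job in, once; it reports no verdict.
The state is a dict: "time_s": time; "joint_positions": joint angles; "joint_vel": joint speeds; "joint_efforts": joint torques, N m; "tcp_pos": TCP position; "orientation": TCP orientation; "wrist_force": force on the tool from outside, world axes, zero at the start; "moment": the same for the moment, N m; "grip_width": finger opening in m.
Only numpy, scipy, OpenCV 4.12 (cv2) and the standard library are available. Lean on these libraries where they do the work, as an engineer would, in place of code of your own. Each camera call takes 0.05 s, during which the arm holds its last target. There are 200 camera calls.

## Working session

There is one attempt and no reset: what is moved stays moved. The work goes in short steps, Python scripts to look and compute and a tool call to move; the robot and the scene stay as the last step left them, time stands still between calls to the robot, and variables do not carry over. Pictures are saved under pics/ and viewed, about 8 in all and at most 12, crops included, and the job is handed in when it is done.

Besides the shell and the picture viewer there is one more tool, called by a JSON object that holds its "method" and its "body", one argument or row to a line. jog_arm: Moves the arm, as the interface text tells. Its arguments: {"type":"object","properties":{"linear":{"type":"array","items":{"type":"array","items":{"type":"number"}}},"yaw":{"type":"array","items":{"type":"number"}},"jaw":{"type":"number"},"squeeze":{"type":"number"}},"required":["linear","yaw"]}

```bash
mkdir -p pics
python3 - <<'E'
from bench import env, viewer
import cv2
for n in("scene","top"):
    cv2.imwrite(f"pics/{n}0.png",viewer.snapshot(n))
    c=viewer.get_calibration(n);print(n,c)
print(env.read_state())
E
```

```text
scene {'K': array([[528.32436545,   0.        , 316.84574474],
       [  0.        , 528.32436545, 240.14672836],
       [  0.        ,   0.        ,   1.        ]]), 'dist_coeffs': array([-0.01667549,  0.        ,  0.        ,  0.        ,  0.        ]), 'R': array([[ 0.88076062,  0.47297672,  0.02353209],
       [ 0.30512075, -0.5287797 , -0.79201853],
       [-0.36216303,  0.70475886, -0.61004335]]), 't': array([-0.49800981, -0.06909256,  1.52464976])}
top {'K': array([[552.23783889,   0.        , 321.30309575],
       [  0.        , 552.23783889, 244.83426133],
       [  0.        ,   0.        ,   1.        ]]), 'dist_coeffs': array([-0.11258451,  0.        ,  0.        ,  0.        ,  0.        ]), 'R': array([[ 0.0170836 , -0.99983654,  0.00591952],
       [-0.99682463, -0.01749206, -0.07768322],
       [ 0.07777407, -0.00457361, -0.99696052]]), 't': array([-0.01217034,  0.57660874,  1.4446421 ])}
{'time_s': 0.1, 'joint_positions': array([-1.47328838e+00,  3.81108876e-01,  1.29817408e+00,  1.94301489e-05,
        1.46362954e+00, -2.15286713e-01]), 'joint_vel': array([-0.00025706, -0.00234577, -0.00177776, -0.00079507,  0.00022574,
       -0.00050287]), 'joint_efforts': array([ 4.04670602e-03, -4.38650715e+01, -2.24907446e+01,  7.15104654e-02,
        3.42689012e-02, -7.02716170e-05]), 'tcp_pos': array([ 0.16922405, -0.52298693,  0.19841384]), 'orientation': array([-4.99705330e-04,  8.08614967e-01, -5.88337827e-01, -4.31141747e-04]), 'wrist_force': array([ 0.01468944, -0.15017267, -0.72332596]), 'moment': array([ 0.05834665,  0.01086531, -0.02024278]), 'grip_width': 0.08796043149522004}
```

View pics/scene0.png

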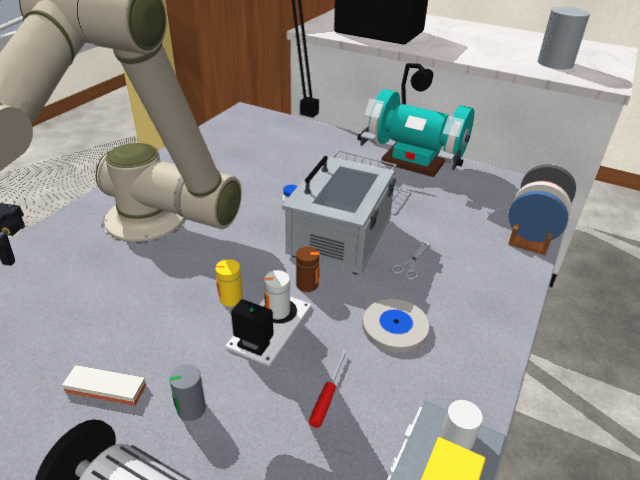

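View pics/top0.png

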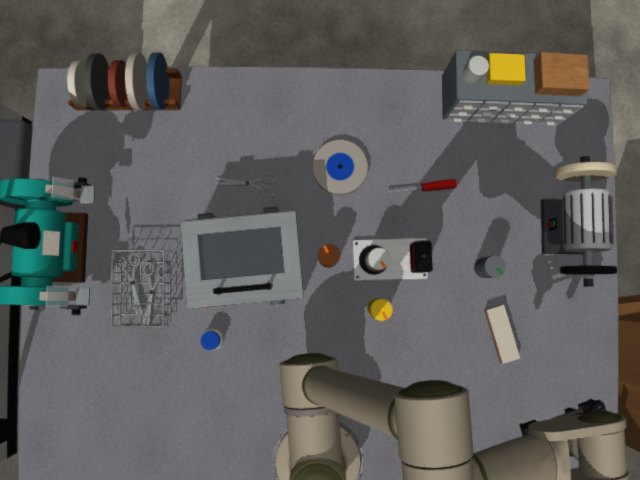

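The scene view shows the white pot at (277,293), the scanner in front of it at (252,325) and the cleaner at (340,210). In the top view the pot is at (374,260), the scanner at (422,257), and the lid handle runs from (215,291) to (270,288) on the robot's side. The brown and yellow look-alikes stand close to the pot.

```bash
cat > h.py <<'E'
import cv2,numpy as np
from bench import env,viewer
def ray(n,uv):
    c=viewer.get_calibration(n);p=cv2.undistortPoints(np.array([[uv]],float),c["K"],c["dist_coeffs"])[0,0]
    R=np.array(c["R"]);return -R.T@c["t"],R.T@np.array([p[0],p[1],1])
def onz(n,uv,z):
    o,d=ray(n,uv);return (o+d*(z-o[2])/d[2])
def cent(m):
    k,l,s,ce=cv2.connectedComponentsWithStats(m.astype(np.uint8));return [(int(s[i,4]),ce[i].round(1).tolist(),s[i,:4].tolist()) for i in range(1,k) if s[i,4]>5]
E
python3 - <<'E'
from h import *
t=cv2.imread("pics/top0.png");s=cv2.imread("pics/scene0.png")
h=cv2.cvtColor(t,cv2.COLOR_BGR2HSV)
x0,y0=340,225;sub=t[y0:290,x0:440];hs=h[y0:290,x0:440]
print("orange",cent((hs[...,0]<20)&(hs[...,1]>120)&(hs[...,2]>120)))
print("white",cent((hs[...,1]<40)&(hs[...,2]>215)))
a=cv2.resize(sub,None,fx=4,fy=4,interpolation=cv2.INTER_NEAREST)
b=cv2.resize(s[255:365,215:335],None,fx=4,fy=4,interpolation=cv2.INTER_NEAREST)
c=cv2.resize(t[200:315,175:310],None,fx=4,fy=4,interpolation=cv2.INTER_NEAREST)
W=800;im=np.zeros((600,W,3),np.uint8)
im[:260,:400]=a;b=cv2.resize(b,(400,367));im[:367,400:]=b;c=cv2.resize(c,(395,336));im[262:598,:395]=c
cv2.imwrite("pics/z1.png",im)
# handle
hm=(h[...,2]<50);hm[:280]=0;hm[300:]=0;hm[:,:205]=0;hm[:,280:]=0
ys,xs=np.where(hm);print("handle",cent(hm))
E
```

```text
orange [(18, [42.6, 38.8], [40, 36, 6, 7])]
white []
handle [(282, [241.7, 288.2], [214, 283, 57, 11])]
```

View pics/z1.png

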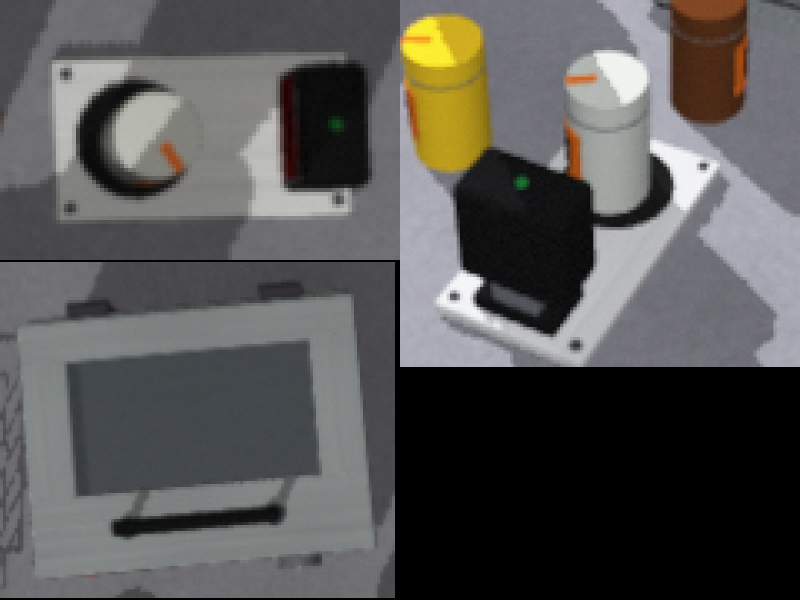

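Top crop: the pot's cap is centred near pixel (379,259) and its tick runs towards (385.5,268), about 55° clockwise of the scanner direction. The handle runs from (214,291) to (271,285).

Run:
```python
from h import *
t=cv2.imread("pics/top0.png");h=cv2.cvtColor(t,cv2.COLOR_BGR2HSV)
P=lambda u,v,z:onz("top",(340+u/4-.4,225+v/4-.4),z)
f=lambda a:np.round(a,4)
print("holes z12",[f(P(*q,.012)) for q in[(65,74),(69,208),(339,200)]])
print("corners z12",[f(P(*q,.012)) for q in[(52,60),(57,221),(352,214),(347,52)]])
print("pad",f(P(136,138,.014)),"cap",f(P(157,138,.114)))
a,b=P(163,145,.114),P(182,172,.114);print("tick",f(a),f(b),np.degrees(np.arctan2(*(b-a)[1::-1])))
print("scanner top corners",[f(P(*q,.117)) for q in[(286,66),(370,66),(368,187),(284,187)]])
def blob(lo,hi,x0,y0,x1,y1,z,name):
    m=cv2.inRange(h,lo,hi);k=np.zeros_like(m);k[y0:y1,x0:x1]=m[y0:y1,x0:x1]
    (c,sz,an)=cv2.minAreaRect(cv2.findNonZero(k));print(name,np.round(c,1),f(onz("top",c,z)))
blob((3,100,40),(15,255,255),315,240,345,270,.1,"brown")
blob((20,120,80),(35,255,255),365,295,397,325,.1,"yellow")
L=lambda u,v,z:onz("top",(175+u/2.926-.3,200+v/2.922-.3),z)
C=[L(*q,.167) for q in[(18,325-262),(352,295-262),(374,546-262),(36,577-262)]]
print("lid",[f(c) for c in C],[round(float(np.linalg.norm(C[i]-C[i-1])),4) for i in range(4)],f(sum(C)/4))
m=(h[...,2]<50);m[:280]=0;m[300:]=0;m[:,:205]=0;m[:,280:]=0
ys,xs=np.where(m)
pts=np.array([onz("top",(x,y),.203)[:2] for x,y in zip(xs,ys)]);c=pts.mean(0);w,v=np.linalg.eigh(np.cov(pts.T));d=v[:,1]
pr=(pts-c)@d;print("handle",f(c),"dir",np.degrees(np.arctan2(d[1],d[0])),"len",np.ptp(pr))
for X in ([0.5,0,0],):pass
s=env.read_state()
print(s["tcp_pos"])
# scene check
sc=cv2.imread("pics/scene0.png");hs=cv2.cvtColor(sc,cv2.COLOR_BGR2HSV)
cs=viewer.get_calibration("scene")
def proj(X):return cv2.projectPoints(np.array([X],float),cv2.Rodrigues(np.array(cs["R"]))[0],np.array(cs["t"]),cs["K"],cs["dist_coeffs"])[0].ravel().round(1)
cap=P(157,138,.114);print("scene proj cap",proj(cap),"handle",proj([*c,.203]),proj([*(c+d*.06),.203]),proj([*(c-d*.06),.203]))
```

```text
holes z12 [array([ 0.5838, -0.0947,  0.012 ]), array([ 0.4942, -0.0985,  0.012 ]), array([ 0.5024, -0.2796,  0.012 ])]
corners z12 [array([ 0.5931, -0.0858,  0.012 ]), array([ 0.4855, -0.0906,  0.012 ]), array([ 0.4932, -0.2884,  0.012 ]), array([ 0.602 , -0.2847,  0.012 ])]
pad [ 0.5416 -0.1425  0.014 ] cap [ 0.5365 -0.1457  0.114 ]
tick [ 0.5322 -0.1494  0.114 ] [ 0.5156 -0.1615  0.114 ] -144.11901487505443
scanner top corners [array([ 0.5826, -0.2257,  0.117 ]), array([ 0.5836, -0.2786,  0.117 ]), array([ 0.5079, -0.2775,  0.117 ]), array([ 0.5071, -0.2248,  0.117 ])]
brown [328.5 255. ] [ 0.5454 -0.0203  0.1   ]
yellow [380.7 309.4] [ 0.4112 -0.1531  0.1   ]
lid [array([0.6166, 0.3389, 0.167 ]), array([0.646 , 0.0632, 0.167 ]), array([0.4405, 0.041 , 0.167 ]), array([0.4097, 0.3167, 0.167 ])] [0.2082, 0.2773, 0.2067, 0.2774] [0.5282 0.19   0.167 ]
handle [0.4584 0.1817] dir 96.59368514182937 len 0.13150338957119648
[ 0.16922405 -0.52298693  0.19841384]
scene proj cap [275.  277.2] handle [315.5 168. ] [323.8 157.7] [306.6 179.1]
```

{"method": "jog_arm", "body": {
  "linear": [
    [-0.03, -0.055, 0],
    [-0.055, -0.105, 0],
    [-0.082, -0.156, 0],
    [-0.109, -0.208, 0],
    [-0.136, -0.26, 0],
    [-0.163, -0.312, 0],
    [-0.19, -0.364, 0],
    [-0.217, -0.415, 0],
    [-0.245, -0.467, 0],
    [-0.245, -0.467, 0]
  ],
  "yaw": [0, 0, 0, 0, 0, 0, 0, 0, 0, 0],
  "jaw": -1
}}

```text
time_s: 1.35
tcp_pos: [0.5397, -0.1435, 0.1982]
orientation: [-0.0, 0.81, -0.586, -0.001]
wrist_force: [-0.9, 0.6, -1.3]
grip_width: 0.0881
```

Run:
```python
from h import *
s=env.read_state();print(s["tcp_pos"],s["joint_positions"],s["time_s"])
a=viewer.snapshot("scene")[170:370,180:380];b=viewer.snapshot("top")[170:370,270:470]
cv2.imwrite("pics/a2.png",np.hstack([cv2.resize(i,(400,400)) for i in(a,b)]))
```

```text
[ 0.53973621 -0.14353785  0.19820254] [-4.72158879e-01  3.96570772e-01  1.27402731e+00  5.00173135e-04
  1.47197945e+00  7.80860908e-01] 1.35
```

View pics/a2.png

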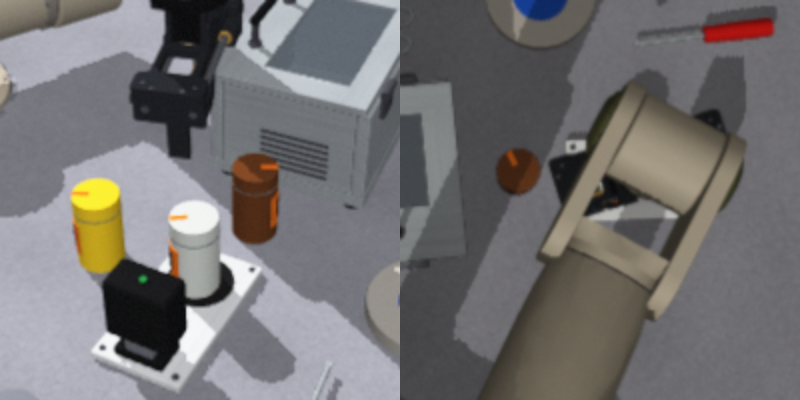

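Run:
```python
from h import *
s=env.read_state();p=s["tcp_pos"]
c=viewer.get_calibration("scene")
pr=lambda X:((cv2.projectPoints(np.array([X],float),cv2.Rodrigues(np.array(c["R"]))[0],np.array(c["t"]),c["K"],c["dist_coeffs"])[0].ravel()-[180,170])*2).round(0)
j=np.array([.308,-.951,0])
for k in(-.05,0,.05):print(k,pr(p+k*j))
for q in [(.538,-.147),(.535,-.145),(.542,-.147),(.54,-.143),(.54,-.15)]:print(q,pr([*q,.114]),pr([*q,.014]))
i=viewer.snapshot("scene");h=cv2.cvtColor(i,cv2.COLOR_BGR2HSV)[270:325,255:300]
# pot silhouette edges per row (white/grey low-sat bright) 
for r in (10,20,30,36):print(r+270,[int(v) for v in i[r+270,255:300].mean(1)])
```

```text
-0.05 [200. 127.]
0 [189. 155.]
0.05 [177. 185.]
(0.538, -0.147) [191. 216.] [193. 281.]
(0.535, -0.145) [189. 214.] [191. 279.]
(0.542, -0.147) [194. 217.] [196. 282.]
(0.54, -0.143) [194. 214.] [196. 279.]
(0.54, -0.15) [191. 218.] [193. 283.]
280 [177, 179, 176, 175, 172, 173, 175, 175, 173, 208, 222, 224, 223, 234, 235, 233, 234, 240, 243, 243, 243, 243, 242, 243, 243, 243, 243, 243, 243, 243, 243, 243, 243, 228, 174, 171, 180, 180, 180, 180, 156, 92, 44, 43, 44]
290 [178, 179, 178, 177, 177, 179, 176, 173, 174, 169, 141, 122, 130, 145, 153, 158, 162, 166, 165, 166, 170, 167, 168, 169, 167, 168, 165, 164, 158, 155, 145, 133, 124, 127, 143, 171, 180, 179, 179, 179, 180, 181, 179, 181, 148]
300 [179, 180, 178, 181, 181, 186, 192, 221, 240, 202, 92, 73, 88, 99, 141, 156, 163, 165, 165, 166, 167, 170, 168, 168, 168, 165, 166, 163, 157, 154, 149, 143, 138, 133, 135, 202, 233, 242, 245, 244, 245, 245, 244, 244, 239]
306 [25, 26, 27, 26, 27, 53, 98, 148, 166, 103, 77, 91, 91, 91, 133, 155, 161, 163, 167, 166, 168, 169, 168, 168, 167, 166, 163, 163, 159, 156, 151, 146, 140, 133, 104, 59, 35, 34, 33, 33, 60, 210, 243, 244, 244]
```

The pot sits at about (0.540, −0.147) in both views. The visible fingertip, near (178,157) in the crop, looks higher than the state implies, so I'm zooming in to check.

Run:
```python
from h import *
s=env.read_state();p=s["tcp_pos"];print(p,s["grip_width"])
i=viewer.snapshot("scene")[150:290,220:330]
i=cv2.convertScaleAbs(cv2.resize(i,None,fx=4,fy=4,interpolation=cv2.INTER_CUBIC),alpha=2.2,beta=20)
cv2.imwrite("pics/a3.png",i)
```

```text
[ 0.53768715 -0.14689355  0.19866989] 0.08832034367013657
```

View pics/a3.png

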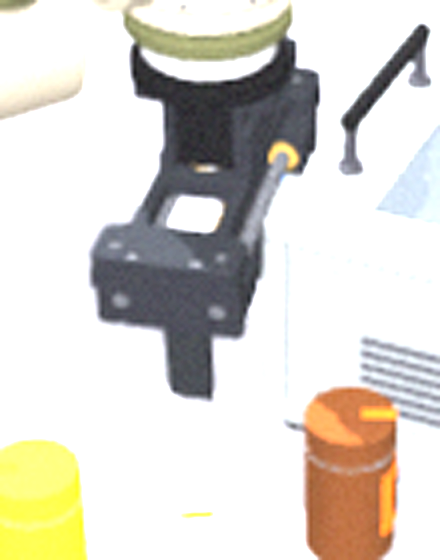

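Run:
```python
from h import *
p=env.read_state()["tcp_pos"]
for z in(.1985,.21,.22,.23,.24):
    q=onz("scene",(267.5,248.7),z);print(z,q.round(4),"along jaw",(q-p)@[.308,-.951,0],"perp",(q-p)@[.951,.308,0])
for z in(.1,.114):print(onz("scene",(277.1,279.6),z))
# block corners
for uv in[(96,240),(245,330),(98,318),(245,245)]:print([onz("scene",(220+uv[0]/4,150+uv[1]/4),z).round(3) for z in(.22,.25,.27)])
```

```text
0.1985 [ 0.5277 -0.1572  0.1985] along jaw 0.006421150600595052 perp -0.012415489852439737
0.21 [ 0.5358 -0.1692  0.21  ] along jaw 0.02031961439903483 perp -0.008420486868771563
0.22 [ 0.5428 -0.1796  0.22  ] along jaw 0.03240523509333023 perp -0.004946571230799216
0.23 [ 0.5499 -0.1901  0.23  ] along jaw 0.04449085578762563 perp -0.0014726555928268725
0.24 [ 0.5569 -0.2005  0.24  ] along jaw 0.05657647648192103 perp 0.0020012600451454754
[ 0.5360278  -0.13684064  0.1       ]
[ 0.54449172 -0.14997901  0.114     ]
[array([ 0.423, -0.089,  0.22 ]), array([ 0.45 , -0.124,  0.25 ]), array([ 0.468, -0.148,  0.27 ])]
[array([ 0.538, -0.119,  0.22 ]), array([ 0.56 , -0.153,  0.25 ]), array([ 0.574, -0.176,  0.27 ])]
[array([ 0.466, -0.149,  0.22 ]), array([ 0.49 , -0.182,  0.25 ]), array([ 0.507, -0.203,  0.27 ])]
[array([ 0.498, -0.052,  0.22 ]), array([ 0.521, -0.089,  0.25 ]), array([ 0.536, -0.113,  0.27 ])]
```

Run:
```python
from h import *
i=viewer.snapshot("scene")
for r in range(236,272,2):print(r,[int(v) for v in i[r,256:284].mean(1)])
```

```text
236 [121, 117, 119, 117, 95, 50, 29, 26, 28, 27, 29, 29, 29, 27, 26, 25, 50, 102, 117, 117, 116, 119, 120, 119, 119, 117, 120, 119]
238 [122, 117, 121, 121, 111, 59, 26, 28, 30, 27, 27, 27, 30, 29, 29, 26, 45, 100, 118, 117, 120, 119, 121, 120, 119, 117, 119, 120]
240 [122, 122, 122, 121, 122, 74, 29, 26, 27, 31, 29, 30, 27, 28, 28, 26, 35, 96, 117, 119, 119, 117, 116, 117, 121, 119, 118, 120]
242 [129, 121, 123, 120, 121, 80, 38, 29, 31, 27, 29, 28, 29, 26, 31, 27, 20, 95, 120, 121, 121, 119, 117, 119, 121, 123, 123, 122]
244 [186, 185, 163, 133, 123, 89, 40, 29, 29, 28, 29, 28, 27, 27, 28, 26, 21, 98, 119, 121, 121, 119, 121, 119, 120, 119, 121, 118]
246 [186, 185, 182, 179, 182, 129, 51, 29, 31, 28, 28, 28, 27, 28, 30, 28, 23, 96, 122, 122, 122, 121, 122, 122, 120, 120, 117, 123]
248 [181, 182, 182, 182, 182, 167, 117, 84, 67, 48, 39, 33, 30, 30, 31, 30, 37, 100, 122, 122, 120, 127, 125, 122, 121, 124, 120, 121]
250 [184, 184, 183, 182, 183, 184, 182, 186, 183, 161, 135, 122, 122, 124, 113, 106, 95, 113, 123, 123, 121, 123, 125, 121, 124, 123, 125, 123]
252 [184, 184, 182, 185, 18
[... 722 characters left out ...]
 184, 181, 181, 181, 183, 184, 182, 183, 181, 183, 183, 183, 186, 186, 183, 184, 185, 187, 168, 153, 135, 124, 124, 124]
264 [180, 182, 185, 182, 184, 185, 184, 181, 181, 182, 179, 181, 181, 183, 184, 185, 182, 184, 185, 185, 186, 182, 184, 185, 185, 164, 134, 125]
266 [182, 181, 179, 180, 180, 179, 179, 177, 180, 179, 181, 183, 183, 182, 184, 186, 185, 185, 186, 185, 186, 186, 184, 185, 186, 180, 182, 162]
268 [183, 182, 184, 182, 182, 181, 181, 175, 175, 181, 181, 183, 185, 183, 181, 182, 180, 180, 180, 183, 185, 184, 185, 184, 183, 185, 184, 183]
270 [181, 179, 179, 180, 179, 180, 181, 180, 183, 178, 183, 182, 182, 181, 178, 189, 197, 210, 215, 215, 220, 225, 220, 218, 209, 206, 192, 183]
```

{"method": "jog_arm", "body": {
  "linear": [
    [0, 0, 0.03],
    [0, 0, 0.06],
    [0, 0, 0.068],
    [0, 0, 0.068],
    [0, 0, 0.068]
  ],
  "yaw": [0, 0, 0, 0, 0]
}}

```text
time_s: 2.22
tcp_pos: [0.5387, -0.147, 0.1322]
orientation: [-0.0, 0.809, -0.588, 0.001]
wrist_force: [-0.6, 0.0, -0.5]
grip_width: 0.0878
```

Run:
```python
from h import *
print(env.read_state()["tcp_pos"])
i=viewer.snapshot("scene")[200:340,210:350]
i=cv2.convertScaleAbs(cv2.resize(i,None,fx=4,fy=4,interpolation=cv2.INTER_CUBIC),alpha=1.3,beta=10)
cv2.imwrite("pics/a4.png",i)
```

```text
[ 0.53866109 -0.14696467  0.13217121]
```

View pics/a4.png

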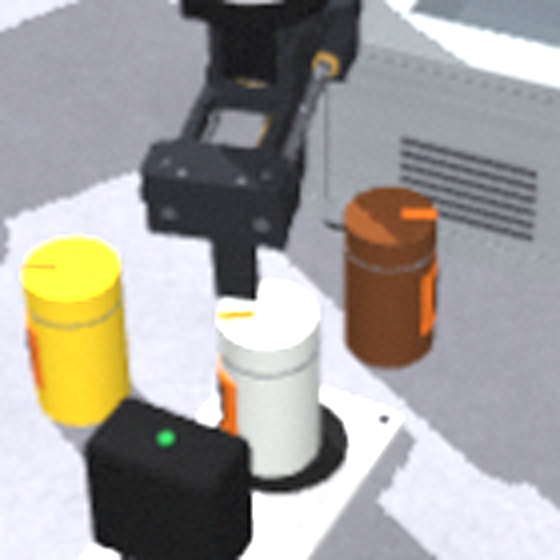

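Run:
```python
from h import *
print(env.read_state()["tcp_pos"], onz("scene",(269.5,274.5),.132),onz("scene",(269.5,274.5),.165))
i=viewer.snapshot("top")[195:305,310:450]
i=cv2.convertScaleAbs(cv2.resize(i,None,fx=5,fy=5,interpolation=cv2.INTER_CUBIC),alpha=1.8,beta=10)
cv2.imwrite("pics/a5.png",i)
p=env.read_state()["tcp_pos"];j=np.array([.308,-.951,0]);q=np.array([.951,.308,0])
c=viewer.get_calibration("top")
for z in(.2,.24):
  for a in(-.0935,.0935):
    for b in(-.0375,.0375):
      X=p+a*j+b*q;X[2]=z
      uv=cv2.projectPoints(X[None],cv2.Rodrigues(np.array(c["R"]))[0],np.array(c["t"]),c["K"],c["dist_coeffs"])[0].ravel()
      print(z,a,b,((uv-[310,195])*5).round(0))
```

```text
[ 0.53862622 -0.14688203  0.13208616] [ 0.53257633 -0.16100411  0.132     ] [ 0.55352331 -0.19222956  0.165     ]
0.2 -0.0935 -0.0375 [200. 442.]
0.2 -0.0935 0.0375 [152. 288.]
0.2 0.0935 -0.0375 [580. 325.]
0.2 0.0935 0.0375 [532. 172.]
0.24 -0.0935 -0.0375 [205. 441.]
0.24 -0.0935 0.0375 [156. 283.]
0.24 0.0935 -0.0375 [597. 320.]
0.24 0.0935 0.0375 [547. 163.]
```

View pics/a5.png

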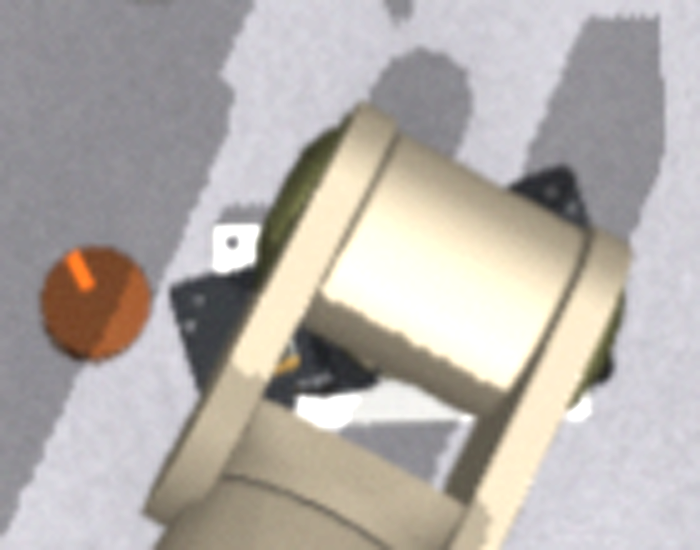

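The top view shows the gripper body roughly where expected sideways. From the scene ray, the fingertip seems to sit about 33 mm above the reported TCP. I'll go down in steps and check with the pixels.

{"method": "jog_arm", "body": {
  "linear": [
    [0.001, 0, 0.02],
    [0.001, 0, 0.04],
    [0.001, 0, 0.058],
    [0.001, 0, 0.058],
    [0.001, 0, 0.058]
  ],
  "yaw": [0, 0, 0, 0, 0]
}}

```text
time_s: 2.95
tcp_pos: [0.539, -0.1476, 0.0739]
orientation: [-0.0, 0.809, -0.588, 0.001]
wrist_force: [0.6, 0.2, 0.6]
grip_width: 0.0881
```

Run:
```python
from h import *
s=env.read_state();p=s["tcp_pos"];print(p,s["wrist_force"])
i=viewer.snapshot("scene")[210:340,220:330]
i=cv2.convertScaleAbs(cv2.resize(i,None,fx=4,fy=4,interpolation=cv2.INTER_CUBIC),alpha=1.2,beta=10)
cv2.imwrite("pics/a6.png",i)
c=viewer.get_calibration("scene")
pr=lambda X:((cv2.projectPoints(np.array([X],float),cv2.Rodrigues(np.array(c["R"]))[0],np.array(c["t"]),c["K"],c["dist_coeffs"])[0].ravel()-[220,210])*4).round(0)
j=np.array([.308,-.951,0])
for dz in(0,.03):
  for k in(-.061,-.044,.044,.061):print(dz,k,pr(p+k*j+[0,0,dz]))
```

```text
[ 0.53901058 -0.14764877  0.07393843] [0.57644807 0.24667346 0.55035251]
0 -0.061 [249. 256.]
0 -0.044 [242. 275.]
0 0.044 [204. 381.]
0 0.061 [197. 403.]
0.03 -0.061 [248. 216.]
0.03 -0.044 [241. 235.]
0.03 0.044 [203. 341.]
0.03 0.061 [195. 362.]
```

View pics/a6.png

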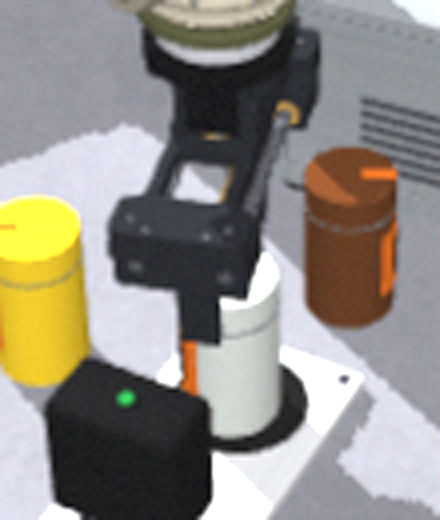

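The fingertip shows at crop (200,342), in front of the pot. That puts it about 30 mm above the nominal TCP, so I'll go 18 mm lower. That height clears the cap and scanner under either reading.

{"method": "jog_arm", "body": {
  "linear": [
    [0.0, 0, 0.006],
    [0, 0, 0.012],
    [0, 0, 0.018],
    [0, 0, 0.018]
  ],
  "yaw": [0, 0, 0, 0]
}}

```text
time_s: 3.5
tcp_pos: [0.5382, -0.1473, 0.0544]
orientation: [0.0, 0.809, -0.588, -0.001]
wrist_force: [-0.4, 0.7, -0.0]
grip_width: 0.0882
```

{"method": "jog_arm", "body": {
  "linear": [
    [0, 0, 0],
    [0, 0, 0],
    [0, 0, 0],
    [0, 0, 0],
    [0, 0, 0],
    [0, 0, 0],
    [0, 0, 0],
    [0, 0, 0]
  ],
  "yaw": [0, 0, 0, 0, 0, 0, 0, 0],
  "jaw": 1,
  "squeeze": 15
}}

```text
time_s: 4.5
tcp_pos: [0.5385, -0.1472, 0.055]
orientation: [-0.0, 0.809, -0.588, -0.0]
wrist_force: [-0.6, 3.1, 4.7]
grip_width: 0.0555
```

{"method": "jog_arm", "body": {
  "linear": [
    [0, 0, 0],
    [0, 0, 0],
    [0, 0, 0],
    [0, 0, 0],
    [0, 0, 0],
    [0, 0, 0],
    [0, 0, 0],
    [0, 0, 0],
    [0, 0, 0],
    [0, 0, 0]
  ],
  "yaw": [-6, -13, -20, -27, -34, -41, -48, -56, -56, -56]
}}

```text
time_s: 5.75
tcp_pos: [0.5391, -0.1481, 0.0552]
orientation: [0.001, 0.99, -0.141, 0.001]
wrist_force: [2.8, -1.7, 1.4]
grip_width: 0.0558
```

{"method": "jog_arm", "body": {
  "linear": [
    [0, 0, 0],
    [0, 0, 0],
    [0, 0, 0],
    [0, 0, 0],
    [0, 0, 0],
    [0, 0, 0]
  ],
  "yaw": [0, 0, 0, 0, 0, 0],
  "jaw": -1
}}

```text
time_s: 6.5
tcp_pos: [0.5385, -0.1474, 0.0549]
orientation: [-0.0, 0.99, -0.14, -0.0]
wrist_force: [-0.4, 0.3, 0.3]
grip_width: 0.0882
```

{"method": "jog_arm", "body": {
  "linear": [
    [0, 0, -0.02],
    [0, 0, -0.06],
    [0, 0, -0.11],
    [0, 0, -0.16],
    [0, 0, -0.2],
    [0, 0, -0.2]
  ],
  "yaw": [0, 0, 0, 0, 0, 0]
}}

```text
time_s: 7.25
tcp_pos: [0.5394, -0.1478, 0.2579]
orientation: [0.001, 0.99, -0.14, 0.003]
wrist_force: [0.0, 1.0, -0.1]
grip_width: 0.0879
```

{"method": "jog_arm", "body": {
  "linear": [
    [-0.06, 0, 0],
    [-0.12, 0, 0],
    [-0.16, 0, 0],
    [-0.16, 0, 0]
  ],
  "yaw": [0, 0, 0, 0]
}}

```text
time_s: 7.75
tcp_pos: [0.3828, -0.1022, 0.2545]
orientation: [-0.0, 0.99, -0.14, -0.0]
wrist_force: [0.0, -1.3, 0.4]
grip_width: 0.088
```

Run:
```python
from h import *
s=env.read_state();print(s["tcp_pos"],s["orientation"],s["joint_positions"])
a=viewer.snapshot("scene");b=viewer.snapshot("top");cv2.imwrite("pics/sc7.png",a);cv2.imwrite("pics/tp7.png",b)
cv2.imwrite("pics/a7.png",np.hstack([cv2.resize(a[255:365,215:335],(400,367)),cv2.resize(b[215:307,340:440],(400,367))]))
```

```text
[ 0.38275833 -0.10216936  0.25450511] [-1.56879575e-04  9.90137078e-01 -1.40101302e-01 -4.09925479e-04] [-5.61937803e-01  6.30688215e-02  1.56163843e+00 -4.90861703e-05
  1.51776187e+00 -2.80807703e-01]
```

View pics/a7.png

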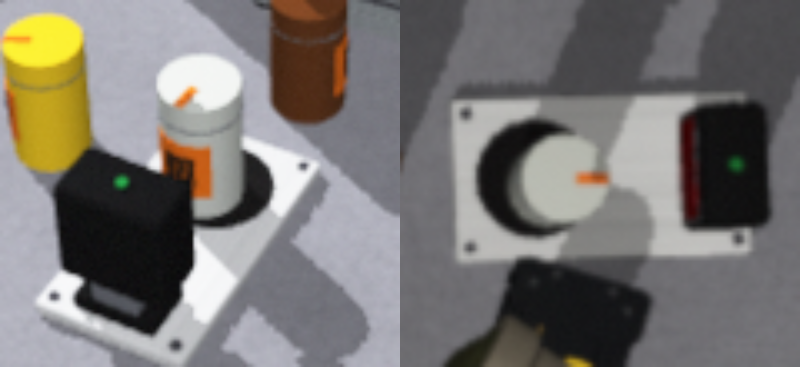

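Run:
```python
from h import *
f=lambda a:np.round(a,4)
T=lambda u,v,z:onz("top",(340+(u-400)/4-.4,215+v/3.989-.4),z)
print("cap",f(T(566,178,.114)),f(onz("scene",(274.7,279.9),.114)),"pad",f(T(537,178,.014)))
print("pad left/top/bottom",f(T(477,178,.014)),f(T(537,119,.014)),f(T(537,238,.014)))
a,b=T(577,177,.114),T(608,179,.114);print("tick",np.degrees(np.arctan2(*(b-a)[1::-1])))
```

```text
cap [ 0.5363 -0.1513  0.114 ] [ 0.5405 -0.1534  0.114 ] pad [ 0.5413 -0.1432  0.014 ]
pad left/top/bottom [ 0.5406 -0.1031  0.014 ] [ 0.5809 -0.1428  0.014 ] [ 0.5012 -0.1436  0.014 ]
tick -92.73722550209635
```

The pot now stands with its tick pointing at the scanner, about 5° off, and about 9 mm from the pad's centre. Both are well within tolerance. Next, the lid handle.

{"method": "jog_arm", "body": {
  "linear": [
    [-0.001, -0.05, 0],
    [-0.002, -0.1, 0],
    [-0.003, -0.15, 0],
    [-0.004, -0.2, 0],
    [-0.005, -0.25, 0],
    [-0.007, -0.294, 0],
    [-0.007, -0.294, 0],
    [-0.007, -0.294, 0]
  ],
  "yaw": [-4, -8, -12, -16, -20, -22.4, -22.4, -22.4]
}}

```text
time_s: 8.85
tcp_pos: [0.4598, 0.1811, 0.2541]
orientation: [0.0, 0.998, 0.055, -0.001]
wrist_force: [0.1, -0.8, 0.1]
grip_width: 0.0884
```

Run:
```python
from h import *
s=env.read_state();p=s["tcp_pos"];print(p,s["orientation"],s["joint_positions"])
w,x,y,z=s["orientation"];print("jaw deg",np.degrees(np.arctan2(2*x*y,x*x-y*y)))
a=viewer.snapshot("scene");cv2.imwrite("pics/sc8.png",a)
cv2.imwrite("pics/a8.png",cv2.convertScaleAbs(cv2.resize(a[100:230,260:380],None,fx=4,fy=4,interpolation=cv2.INTER_CUBIC),alpha=1.5,beta=10))
c=viewer.get_calibration("scene")
pr=lambda X:((cv2.projectPoints(np.array([X],float),cv2.Rodrigues(np.array(c["R"]))[0],np.array(c["t"]),c["K"],c["dist_coeffs"])[0].ravel()-[260,100])*4).round(0)
j=np.array([np.cos(.11),np.sin(.11),0])
for dz in(0,.03):
  for k in(-.061,-.044,.044,.061):print(dz,k,pr(p+k*j+[0,0,dz]))
```

```text
[0.45980487 0.18109268 0.25412341] [ 1.92226178e-04  9.98482179e-01  5.50704510e-02 -7.38915300e-04] [ 1.35284296e-01  2.46134361e-01  1.33612840e+00 -2.64855805e-04
  1.56083377e+00  2.50904519e-02]
jaw deg 6.3138047962198485
0 -0.061 [137. 183.]
0 -0.044 [161. 189.]
0 0.044 [291. 216.]
0 0.061 [316. 221.]
0.03 -0.061 [136. 140.]
0.03 -0.044 [161. 146.]
0.03 0.044 [293. 173.]
0.03 0.061 [319. 178.]
```

View pics/a8.png

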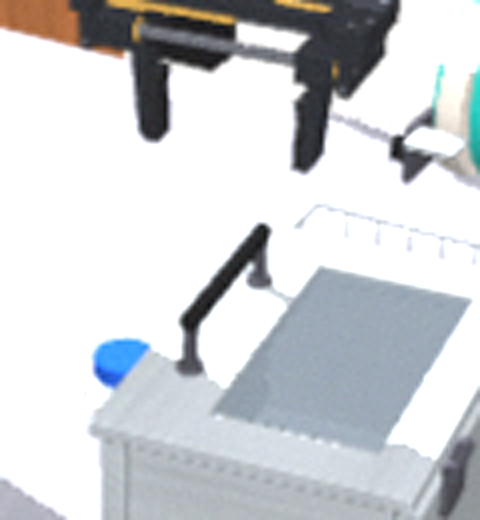

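The fingertips show at (153,135) and (303,165) in the crop, about 36 mm above the stated TCP. A test close at TCP z = 0.188 will settle it: the jaws stop at 13 mm if the stated TCP is right, and shut fully if the picture is.

{"method": "jog_arm", "body": {
  "linear": [
    [-0.0015, 0, 0.03],
    [-0.0015, 0, 0.05],
    [-0.0015, 0, 0.066],
    [-0.0015, 0, 0.066],
    [-0.0015, 0, 0.066]
  ],
  "yaw": [0, 0, 0, 0, 0]
}}

```text
time_s: 9.52
tcp_pos: [0.4584, 0.1807, 0.1897]
orientation: [-0.0, 0.999, 0.055, 0.001]
wrist_force: [0.1, -0.4, -0.4]
grip_width: 0.088
```

{"method": "jog_arm", "body": {
  "linear": [
    [0, 0, 0],
    [0, 0, 0],
    [0, 0, 0],
    [0, 0, 0],
    [0, 0, 0],
    [0, 0, 0],
    [0, 0, 0],
    [0, 0, 0],
    [0, 0, 0],
    [0, 0, 0]
  ],
  "yaw": [0, 0, 0, 0, 0, 0, 0, 0, 0, 0],
  "jaw": 1,
  "squeeze": 6
}}

```text
time_s: 10.78
tcp_pos: [0.458, 0.1812, 0.189]
orientation: [0.0, 0.998, 0.055, -0.0]
wrist_force: [-0.5, 0.1, -0.6]
grip_width: 0.0005
```

The jaws shut to 0.5 mm without touching the bar, so the fingertips really are higher than stated. I'll open, go down to about z = 0.153 in small steps watching the force, and close.

{"method": "jog_arm", "body": {
  "linear": [
    [0, 0, 0],
    [0, 0, 0],
    [0, 0, 0],
    [0, 0, 0],
    [0, 0, 0],
    [0, 0, 0],
    [0, 0, 0]
  ],
  "yaw": [0, 0, 0, 0, 0, 0, 0],
  "jaw": -1
}}

```text
time_s: 11.65
tcp_pos: [0.458, 0.1812, 0.189]
orientation: [0.0, 0.998, 0.055, 0.0]
wrist_force: [0.3, 0.0, -0.3]
grip_width: 0.0686
```

{"method": "jog_arm", "body": {
  "linear": [
    [0, 0, 0.008],
    [0, 0, 0.016],
    [0, 0, 0.024],
    [0, 0, 0.024]
  ],
  "yaw": [0, 0, 0, 0]
}}

```text
time_s: 12.15
tcp_pos: [0.4576, 0.1811, 0.1642]
orientation: [0.0, 0.998, 0.055, -0.001]
wrist_force: [0.5, -0.6, 0.4]
grip_width: 0.088
```

{"method": "jog_arm", "body": {
  "linear": [
    [0, 0, 0.004],
    [0, 0, 0.008],
    [0, 0, 0.012],
    [0, 0, 0.012]
  ],
  "yaw": [0, 0, 0, 0]
}}

```text
time_s: 12.65
tcp_pos: [0.4578, 0.1811, 0.1527]
orientation: [0.0, 0.998, 0.055, -0.0]
wrist_force: [0.0, 0.2, -0.5]
grip_width: 0.0883
```

{"method": "jog_arm", "body": {
  "linear": [
    [0, 0, 0],
    [0, 0, 0],
    [0, 0, 0],
    [0, 0, 0],
    [0, 0, 0],
    [0, 0, 0],
    [0, 0, 0],
    [0, 0, 0],
    [0, 0, 0],
    [0, 0, 0]
  ],
  "yaw": [0, 0, 0, 0, 0, 0, 0, 0, 0, 0],
  "jaw": 1,
  "squeeze": 20
}}

```text
time_s: 13.9
tcp_pos: [0.4588, 0.1812, 0.153]
orientation: [-0.0, 0.998, 0.055, 0.001]
wrist_force: [5.5, 1.5, -2.1]
grip_width: 0.0121
```

{"method": "jog_arm", "body": {
  "linear": [
    [0.0023, 0, -0.0078],
    [0.0049, 0, -0.0155],
    [0.0079, 0, -0.023],
    [0.0111, 0, -0.0305],
    [0.0147, 0, -0.0378],
    [0.0186, 0, -0.045],
    [0.0228, 0, -0.052],
    [0.0273, 0, -0.0587],
    [0.0372, 0, -0.0716],
    [0.0372, 0, -0.0716]
  ],
  "yaw": [0, 0, 0, 0, 0, 0, 0, 0, 0, 0]
}}

```text
time_s: 15.15
tcp_pos: [0.4945, 0.1852, 0.2257]
orientation: [0.0, 0.998, 0.055, -0.0]
wrist_force: [-6.1, -1.1, -0.6]
grip_width: 0.0123
```

Run:
```python
from h import *
s=env.read_state();print(s["tcp_pos"],s["wrist_force"],s["grip_width"])
a=viewer.snapshot("scene");cv2.imwrite("pics/sc9.png",a)
cv2.imwrite("pics/a9.png",cv2.convertScaleAbs(cv2.resize(a[90:250,250:410],None,fx=3,fy=3,interpolation=cv2.INTER_CUBIC),alpha=1.2,beta=10))
```

```text
[0.49450517 0.18516194 0.22566598] [-6.11349274 -1.14857029 -0.58553226] 0.012295847461985669
```

View pics/a9.png

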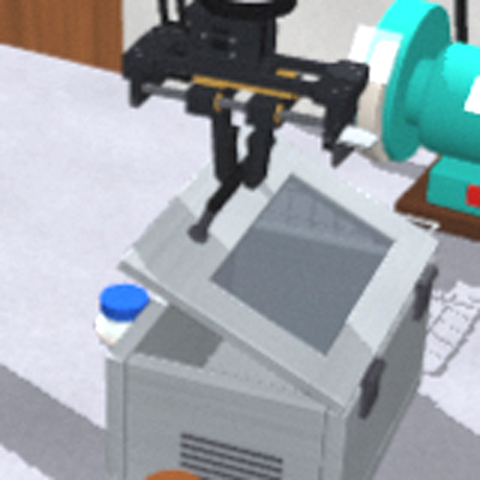

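The lid is up about 25° and the handle is held by the fingertips. I'll continue the arc to 50°.

{"method": "jog_arm", "body": {
  "linear": [
    [0.0053, 0, -0.0061],
    [0.0109, 0, -0.012],
    [0.0168, 0, -0.0176],
    [0.0229, 0, -0.023],
    [0.0292, 0, -0.0281],
    [0.0358, 0, -0.0329],
    [0.0425, 0, -0.0374],
    [0.0495, 0, -0.0416],
    [0.0566, 0, -0.0455],
    [0.0638, 0, -0.0491]
  ],
  "yaw": [0, 0, 0, 0, 0, 0, 0, 0, 0, 0]
}}

```text
time_s: 16.45
tcp_pos: [0.5575, 0.1921, 0.2763]
orientation: [0.0, 0.998, 0.055, 0.001]
wrist_force: [-8.1, -2.6, 7.8]
grip_width: 0.0124
```

{"method": "jog_arm", "body": {
  "linear": [
    [0, 0, 0],
    [0, 0, 0],
    [0, 0, 0],
    [0, 0, 0],
    [0, 0, 0],
    [0, 0, 0]
  ],
  "yaw": [0, 0, 0, 0, 0, 0]
}}

```text
time_s: 17.2
tcp_pos: [0.5576, 0.1922, 0.2762]
orientation: [0.0, 0.998, 0.055, 0.001]
wrist_force: [-7.6, -2.2, 9.1]
grip_width: 0.0125
```

Run:
```python
from h import *
s=env.read_state();print(s["tcp_pos"],s["wrist_force"],s["grip_width"],s["time_s"])
a=viewer.snapshot("scene");b=viewer.snapshot("top");cv2.imwrite("pics/sc10.png",a);cv2.imwrite("pics/tp10.png",b)
im=np.zeros((600,800,3),np.uint8)
im[:480,:480]=cv2.convertScaleAbs(cv2.resize(a[80:240,250:410],(480,480)),alpha=1.2,beta=10)
im[:320,480:]=cv2.resize(b[200:320,160:280],(320,320))
im[320:600,480:]=cv2.resize(a[260:360,220:334],(320,280))
cv2.imwrite("pics/a10.png",im)
```

```text
[0.55759919 0.19217549 0.27624113] [-7.61122446 -2.22649767  9.08253263] 0.012457644015166686 17.2
```

View pics/a10.png

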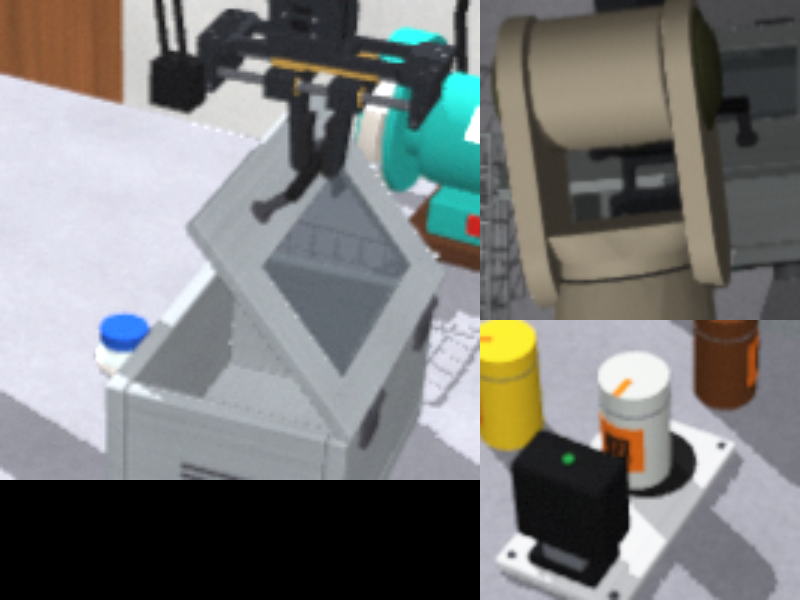

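Run:
```python
from h import *
c=viewer.get_calibration("scene")
pr=lambda X:((cv2.projectPoints(np.array([X],float),cv2.Rodrigues(np.array(c["R"]))[0],np.array(c["t"]),c["K"],c["dist_coeffs"])[0].ravel()-[250,80])*3).round(0)
a=np.radians(6.3);xh=np.array([np.cos(a),np.sin(a),0]);yh=np.array([-np.sin(a),np.cos(a),0]);H=np.array([.6373,.2015,.155])
def pt(th,f,h,y):
    t=np.radians(th);return H+xh*(-f*np.cos(t)+h*np.sin(t))+np.array([0,0,1])*(f*np.sin(t)+h*np.cos(t))+yh*y
for th in(44,47,50,53,56):print(th,"corner top/bot -y",pr(pt(th,.21,.012,-.14)),pr(pt(th,.21,0,-.14)),"handle end",pr(pt(th,.18,.048,-.066)),"handle mid",pt(th,.18,.048,0).round(4))
```

```text
44 corner top/bot -y [175. 235.] [165. 243.] handle end [268. 199.] handle mid [0.5417 0.191  0.3146]
47 corner top/bot -y [186. 229.] [175. 236.] handle end [279. 196.] handle mid [0.5502 0.1919 0.3194]
50 corner top/bot -y [197. 223.] [185. 230.] handle end [290. 193.] handle mid [0.5588 0.1928 0.3237]
53 corner top/bot -y [208. 218.] [196. 224.] handle end [301. 190.] handle mid [0.5677 0.1938 0.3276]
56 corner top/bot -y [220. 213.] [208. 219.] handle end [313. 189.] handle mid [0.5768 0.1948 0.3311]
```

Run:
```python
from h import *
c=viewer.get_calibration("scene")
pr=lambda X:((cv2.projectPoints(np.array([X],float),cv2.Rodrigues(np.array(c["R"]))[0],np.array(c["t"]),c["K"],c["dist_coeffs"])[0].ravel()-[250,80])*3).round(0)
a=np.radians(6.3);xh=np.array([np.cos(a),np.sin(a),0]);yh=np.array([-np.sin(a),np.cos(a),0]);H=np.array([.6373,.2015,.155])
def pt(th,f,h,y):
    t=np.radians(th);return H+xh*(-f*np.cos(t)+h*np.sin(t))+np.array([0,0,1])*(f*np.sin(t)+h*np.cos(t))+yh*y
for th in(0,47,50,53):print(th,"post foot",pr(pt(th,.18,.014,-.06)))
b=cv2.imread("pics/tp10.png");b0=cv2.imread("pics/top0.png")
# bystander check: image difference outside the arm
d=cv2.absdiff(b,b0).max(2)
for n,(x0,y0,x1,y1) in dict(wheel=(310,130,375,200),driver=(385,175,462,195),whet=(482,300,525,365),jar=(198,328,222,352),scis=(212,170,280,200),grey=(472,250,510,282),basket=(108,220,180,330)).items():print(n,int((d[y0:y1,x0:x1]>60).sum()))
s=env.read_state();print(s["joint_vel"].round(4),s["wrist_force"])
```

```text
0 post foot [169. 332.]
47 post foot [250. 213.]
50 post foot [259. 208.]
53 post foot [269. 204.]
wheel 0
driver 141
whet 0
jar 292
scis 9
grey 0
basket 205
[-0.0004 -0.0006  0.0009 -0.0006  0.0004 -0.0002] [-8.86567279 -3.18615153  9.71337456]
```

The post foot shows at (262,210) against a predicted (259,208) at 50°, so the lid is at about 50–51°. A quick check on the changed bystander regions, then I'll hand in.

Run:
```python
from h import *
for f in("scene0","sc10"):
    h=cv2.cvtColor(cv2.imread(f"pics/{f}.png"),cv2.COLOR_BGR2HSV)
    r=((h[...,0]<5)|(h[...,0]>175))&(h[...,1]>180)&(h[...,2]>60);r[:370]=0;r[:,:290]=0;r[:,345:]=0
    b=cv2.inRange(h,(105,150,60),(125,255,255))>0;b[:180]=0;b[205:]=0;b[:,:275]=0;b[:,310:]=0
    print(f,cent(r)[:2],cent(b)[:2])
a,b=[cv2.imread(f"pics/{f}.png",0)[150:215,375:412].astype(np.float32) for f in("scene0","sc10")]
print("basket shift px",cv2.phaseCorrelate(a,b))
print(env.finish_job())
```

```text
scene0 [(539, [322.0, 404.9], [309, 382, 26, 45])] [(97, [288.9, 189.2], [284, 185, 13, 11])]
sc10 [(542, [322.0, 404.8], [310, 382, 25, 45])] [(150, [290.7, 190.2], [284, 185, 16, 12])]
basket shift px ((-0.016071236801089128, 0.011483249284431452), 0.6908735838201311)
the job is handed in; nothing more can be done
None
```

The job pot's label now faces the scanner, and the arm is holding the cleaner's lid still at about 50 degrees. I handed the job in at about 17 s of the 72 s allowed; the hand-in reports no verdict.

- **Job pot:** I gripped it, turned it 56° on its pad and let go. The last pictures show it upright, with the label about 5° (0.09 rad) off square to the scanner. It stands about 9 mm from the pad's centre, against a limit of 20 mm.
- **Lid:** I gripped the handle at 20 N and lifted it along its arc. The arm's travel puts the lid at about 50–51°, and the post foot in the picture agrees at about 50.5°. The arm's joints are still and the wrist force is steady at about 13 N. The fingers still grip the bar, with a 12.5 mm opening on the 13 mm bar.
- **Bystanders:** The screwdriver and basket had not moved in the scene view. The wheel, whetstone and grey pot regions were unchanged in the top view, and the scissors nearly so (9 pixels). The top view differed at the screwdriver, jar and basket, which I took to be shadow or the arm and lid in view. The jar's cap centre read 2 pixels off; the open lid now uncovers more of it.
- **Fingertip height disagreed:** The fingertips looked about 36 mm higher than the stated tool point. A test close above the bar shut fully without touching it, which supported this, so I lowered the grips to match.

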